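Sleeve the bare battery post, then hold up the full tin of terminal screws

TASK

One brass output post of the battery module is still bare: before any of the steel tins is lifted, push the loose grey insulating sleeve over it until it sits fully home, and let go of the sleeve. Then find out by lifting which of the three identical closed tins is the full, heaviest one, put the other two back standing where they were, and finish while holding the full one up in the gripper, still and upright, 15 cm or more clear of the bench and touching nothing else, ready for the assembler to take. Do not tip a tin over, and leave everything else on the bench where it is.

Things in the scene. Friction and masses are not known exactly. Their poses are not given: they have to be found in the camera images.
- sleeve: The loose insulating sleeve: a plain rigid grey plastic tube, 27 mm outside, 15.5 mm bore right through, 45 mm long, about 30 g, standing upright on the bench in one of four places among the tins. Either end may go down. Origin: centre of its lower end, z up along the tube.
- sleeve_mid (a point): The middle of the loose sleeve: on its axis, 22.5 mm above its lower end.
- module: Battery module, fixed: four blue cells between aluminium end plates, 178 (x) by 225 (y) by 115 mm high, links up to 10 mm higher. Near its -x edge (x -58 mm) two brass output posts stand on black blocks, at y +74 and -74 mm. The +y (left) one wears a fitted sleeve, part of the module; the -y (right) one is bare. Origin: centre of its underside, z up.
- post_foot (a point): The foot of the bare brass post, on its axis, at the top of its black block (44 x 40 mm, 122 mm above the bench), where a sleeve's lower end rests when home. The post is 12 mm in diameter, chamfered at the tip, 30 mm high, so a sleeve that is home stands 15 mm above its tip. Nothing else within 60 mm is more than 4 mm above this point.
- post_tip (a point): The centre of the bare post's tip, 30 mm above its foot.
- tin_a: A closed round tinplate tin of screws, 56 mm in diameter, 70 mm tall, with a paper band and a press-in lid. The three tins look exactly alike and weigh 0.15 to 0.75 kg; one of them, in any of the places, is full and at least 0.15 kg heavier than either of the two part-used ones. Stands upright on the bench. Origin: centre of its underside, z up its axis.
- tin_b: A closed round tinplate tin of screws, 56 mm in diameter, 70 mm tall, with a paper band and a press-in lid. The three tins look exactly alike and weigh 0.15 to 0.75 kg; one of them, in any of the places, is full and at least 0.15 kg heavier than either of the two part-used ones. Stands upright on the bench. Origin: centre of its underside, z up its axis.
- tin_c: A closed round tinplate tin of screws, 56 mm in diameter, 70 mm tall, with a paper band and a press-in lid. The three tins look exactly alike and weigh 0.15 to 0.75 kg; one of them, in any of the places, is full and at least 0.15 kg heavier than either of the two part-used ones. Stands upright on the bench. Origin: centre of its underside, z up its axis.
- bottle: Bystander, leave alone: a white plastic glue bottle with a pointed nozzle, 40 mm in diameter, 94 mm tall, standing among the tins. Origin: centre of its underside.
- link_bar: Bystander, leave alone: a flat copper link 46 x 18 x 4 mm lying among the tins. Origin: centre of its underside.
- multimeter: Bystander, leave alone: a grey hand-held multimeter 175 x 82 x 40 mm lying near the left front. Origin: centre of its underside.
- spanner: Bystander, leave alone: a steel spanner 150 mm long, lying flat in front of the tins. Origin: centre of its underside.
- marker: Bystander, leave alone: a marker pen 130 mm long, about 15 mm thick, lying among the tins. Origin: centre of its underside.
- tape_roll: Bystander, leave alone: a roll of yellow tape 100 mm in diameter, 24 mm high, lying behind the tins. Origin: centre of its underside.
- spare_cell: Bystander, leave alone: a spare blue cell 173 x 48 x 118 mm standing at the back. Origin: centre of its underside.

How it is judged (in metres and radians):
On the way, in this order (a step that is already met when the one before it is completed fails the run):
1. the sleeve is fully home on the bare post and let go (z of sleeve_mid in the frame of post_foot below 0.0255 m and horizontal distance between sleeve_mid and post_foot below 0.0035 m and angle between the z axis of sleeve and the z axis of module, either way round below 0.08 rad and contact force between sleeve and the fingers below 0.1 N), for 0.2 s.
2. a tin is lifted clear of the bench to feel its weight (((height (world z) of tin_a above 0.02 m and contact force between tin_a and the fingers above 1 N) or (height (world z) of tin_b above 0.02 m and contact force between tin_b and the fingers above 1 N) or (height (world z) of tin_c above 0.02 m and contact force between tin_c and the fingers above 1 N))), for 0.2 s.
At the end, for the whole second after the job is handed in: The gripper holds one tin, underside over 140 mm above the bench, within 0.15 rad of upright, still, touching nothing else; the other two, untouched within 40 mm of their places, are the light ones (each bears on the bench with under 4.3 N); the sleeve is on the post within 3 mm of home (z of sleeve_mid in the frame of post_foot below 0.0255 m and horizontal distance between sleeve_mid and post_foot below 0.0035 m and angle between the z axis of sleeve and the z axis of module, either way round below 0.08 rad and ((height (world z) of tin_a above 0.14 m and angle between tin_a's own z axis and vertical below 0.15 rad and linear speed of each of tin_a, tin_b, tin_c below 0.03 m/s and contact force between tin_a and the fingers above 1 N and contact force between tin_a and module below 0.1 N and contact force between tin_a and spare_cell below 0.1 N and contact force between tin_a and multimeter below 0.1 N and contact force between tin_a and bottle below 0.1 N and contact force between tin_a and tape_roll below 0.1 N and contact force between tin_a and sleeve below 0.1 N and distance of each of tin_b, tin_c from where it was at the start of the episode below 0.04 m and angle between each of tin_b, tin_c's own z axis and vertical below 0.1 rad and contact force between each of tin_b, tin_c and the fingers below 0.1 N and contact force between each of tin_b, tin_c and tin_a below 0.1 N and contact force between each of tin_b, tin_c and anything else below 4.3 N) or (height (world z) of tin_b above 0.14 m and angle between tin_b's own z axis and vertical below 0.15 rad and linear speed of each of tin_b, tin_a, tin_c below 0.03 m/s and contact force between tin_b and the fingers above 1 N and contact force between tin_b and module below 0.1 N and contact force between tin_b and spare_cell below 0.1 N and contact force between tin_b and multimeter below 0.1 N and contact force between tin_b and bottle below 0.1 N and contact force between tin_b and tape_roll below 0.1 N and contact force between tin_b and sleeve below 0.1 N and distance of each of tin_a, tin_c from where it was at the start of the episode below 0.04 m and angle between each of tin_a, tin_c's own z axis and vertical below 0.1 rad and contact force between each of tin_a, tin_c and the fingers below 0.1 N and contact force between each of tin_a, tin_c and tin_b below 0.1 N and contact force between each of tin_a, tin_c and anything else below 4.3 N) or (height (world z) of tin_c above 0.14 m and angle between tin_c's own z axis and vertical below 0.15 rad and linear speed of each of tin_c, tin_a, tin_b below 0.03 m/s and contact force between tin_c and the fingers above 1 N and contact force between tin_c and module below 0.1 N and contact force between tin_c and spare_cell below 0.1 N and contact force between tin_c and multimeter below 0.1 N and contact force between tin_c and bottle below 0.1 N and contact force between tin_c and tape_roll below 0.1 N and contact force between tin_c and sleeve below 0.1 N and distance of each of tin_a, tin_b from where it was at the start of the episode below 0.04 m and angle between each of tin_a, tin_b's own z axis and vertical below 0.1 rad and contact force between each of tin_a, tin_b and the fingers below 0.1 N and contact force between each of tin_a, tin_b and tin_c below 0.1 N and contact force between each of tin_a, tin_b and anything else below 4.3 N))); the arm keeps its last pose, push and grip.
It fails at once if a steel tin was lifted off the bench while the post was still bare (height (world z) of any of tin_a, tin_b, tin_c above 0.015 m and not (z of sleeve_mid in the frame of post_foot below 0.035 m and horizontal distance between sleeve_mid and post_foot below 0.008 m)).
It fails at once if a tin was tipped over (angle between any of tin_a, tin_b, tin_c's own z axis and vertical above 0.6 rad).
It fails at once if a bystander was pushed out of its place (more than 30 mm) or knocked over (distance of any of bottle, link_bar, multimeter, spanner, marker, tape_roll, spare_cell from where it was at the start of the episode above 0.03 m or angle between any of bottle, spare_cell's own z axis and vertical above 0.6 rad).
It also fails if it takes over 72 s, if anything falls off the work surface, if the arm or the gripper's body presses on something with over 40 N, if the wrist force passes 120 N, or if a joint passes its speed limit or range.

ROBOT

A 6-joint arm with a two-finger parallel gripper is mounted at the origin on the work surface. World frame = base frame: x ahead of the robot, y to its left, z up, the work surface at z = 0. Lengths are in m, angles in degrees, forces in N, time in s.
With the tool pointing down it reaches from about 0.375 to 0.75 m from the base axis. Payload 9 kg.
Tool frame: the origin (TCP) lies where the fingers leave the gripper's body, on its centre line; the fingertips stand 73 mm ahead of it and the grasp point (between the pads) lies 54 mm ahead of it (robot.tip_reach is the distance from the TCP to the fingertips, in m); z points along the fingers, y is the direction in which the jaws open and shut (so a half turn about z gives the same grasp; the last joint's range is limited). The gripper opens to 85 mm and grips with 20 to 120 N. Pads are 22 mm wide; open, the fingers measure 114 mm over their backs; the gripper's body (76 mm by 85 mm) begins 54 mm behind the grasp point. The pads swing forward as they close: fully open they stand 13 mm farther back than shut.
Start: joints at [-78.478, 5.964, 5.575, 89.605, 0, 77.527], TCP at [0.244, -0.548, 0.304] pointing down, gripper open.
Joint ranges: [-171.21, 171.21], [-48.23, 106.86], [-62.78, 66.21], [-105.2, 120.99], [-86.42, 89.51], [-180, 180]. Speed limits (degrees/s): [127.2, 127.2, 147.25, 180, 180, 180].

INTERFACE

Orientations are given as [roll, pitch, yaw] about the fixed x, y, z axes, in that order (R = Rz(yaw) Ry(pitch) Rx(roll)).
In Python, from plant import robot gives the robot as it stands. Calls block until the motion is done:
- robot.move_pose(position, orientation): joint-space move of the TCP to a pose.
- robot.line_to(position, vel=0.15, rotation=None, guard=None): straight line of the TCP; rotation=None keeps the orientation; vel is the mean speed in m/s. With guard (N) it stops when the force on the tool has changed by that much, and returns True; else False.
- robot.goto_joints(angles): joint-space move.
- robot.set_gripper(opening): finger opening in m; the grip force is fixed at half the most; returns when the fingers have stopped.
- robot.pause(seconds).
- robot.ik(position, orientation): joint angles nearest the present ones, or None.
- robot.observe(): the state.
- robot.grab_frame(name): name is "scene" or "top"; returns the picture (384x512x3 uint8, blue, green, red); there is no depth.
- robot.get_calibration(name): a dict with "vertical_fov" (degrees; the focal length in pixels is half the picture's height over the tangent of half this angle, whatever the lens; pixels are square), "cx", "cy" (the principal point, pixels), "k1" (the pictures are not rectified: a ray, as slopes to the right and down, at radius r is drawn at 1 + k1 r^2 times it, then the intrinsics apply), "rvec" (rotation vector, rad) and "tvec" (3), from world to camera coordinates, as OpenCV has them. Camera axes: x right, y down, z forward; pixel columns grow to the right and rows downward; lengths in m; the calibration is good to about 2 mm. A picture is of the moment at which its call begins. get_calibration takes no time and is no camera call.
A pose or a line that the arm cannot do raises robot.IKError and nothing moves.
- robot.job_done(): hands the job in, once; it reports no verdict.
The state is a dict: "time": time; "q": joint angles; "qvel": joint speeds; "joint_torque": joint torques, N m; "tool_pos": TCP position; "tcp_rot": TCP orientation; "ft_force": force on the tool from outside, world axes, zero at the start; "torque": the same for the moment, N m; "gripper_width": finger opening in m.
Only numpy, scipy, OpenCV 4.12 (cv2) and the standard library are available. Lean on these libraries where they do the work, as an engineer would, in place of code of your own. Each camera call takes 0.05 s, during which the arm holds its last target.

## Working session

There is one attempt and no reset: what is moved stays moved. The work goes in short steps, each a Python script; the robot and the scene stay as the last script left them, time stands still between calls to the robot, and variables do not carry over. Pictures are saved under pics/ and viewed, and the job is handed in when it is done.

```bash
ls; mkdir -p pics; python3 - <<'E'
from plant import robot
import cv2
for n in("scene","top"):
    f=robot.grab_frame(n); cv2.imwrite(f"pics/{n}0.png",f); print(robot.get_calibration(n))
o=robot.observe(); print(o)
E
```

```text
pics
{'vertical_fov': 52.9313865923066, 'cx': 254.7265960111967, 'cy': 188.2933274859569, 'k1': 0.017661885931868883, 'rvec': array([ 1.39228833,  2.21553268, -0.86305148]), 'tvec': array([ 0.2711875 , -0.251642  ,  1.54692603])}
{'vertical_fov': 46.786353931212666, 'cx': 260.2100667674636, 'cy': 190.52489024438012, 'k1': -0.08940953555339765, 'rvec': array([ 2.16126889, -2.10834233,  0.15816815]), 'tvec': array([-0.02819842,  0.56039789,  1.16294071])}
{'time': 0.1, 'q': array([-7.84783662e+01,  5.99600950e+00,  5.53149883e+00,  8.96059871e+01,
       -7.57912003e-04,  7.75268026e+01]), 'qvel': array([-0.07627088, -0.05242121,  0.22464582, -0.01633333,  0.02040846,
       -0.08799388]), 'joint_torque': array([ 5.96540005e-03, -5.58208394e+01,  5.04718494e+01,  1.30935150e-02,
       -3.01009968e-04, -4.52567988e-06]), 'tool_pos': array([ 0.24395377, -0.54792296,  0.30319158]), 'tcp_rot': array([-1.79931002e+02, -1.44862954e-02,  2.39948230e+01]), 'ft_force': array([-1.45782134, -0.3650897 ,  0.37502376]), 'torque': array([-0.04005938,  0.00818665,  0.00166853]), 'gripper_width': 0.08565361628583404}
```

View pics/scene0.png

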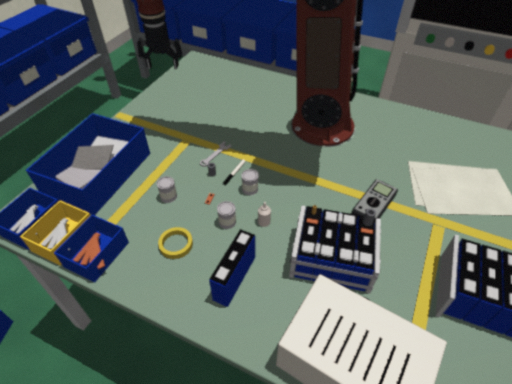

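View pics/top0.png

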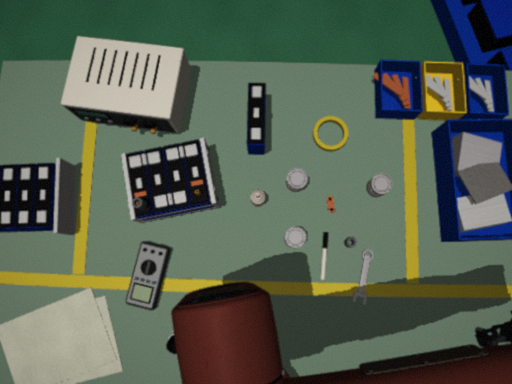

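The top view shows tins near (297,180), (381,184) and (295,237), the sleeve near (350,242), and the bare post near (198,192). The fitted sleeve is near (138,203). I'll enlarge both views.

```bash
python3 - <<'E'
import cv2
t=cv2.imread("pics/top0.png"); s=cv2.imread("pics/scene0.png")
cv2.imwrite("pics/t_mod.png",cv2.resize(t[130:230,110:230],None,fx=6,fy=6,interpolation=cv2.INTER_CUBIC))
cv2.imwrite("pics/t_tins.png",cv2.resize(t[150:310,240:400],None,fx=3.7,fy=3.7,interpolation=cv2.INTER_CUBIC))
cv2.imwrite("pics/s_mod.png",cv2.resize(s[195:295,285:395],None,fx=6,fy=6,interpolation=cv2.INTER_CUBIC))
cv2.imwrite("pics/s_tins.png",cv2.resize(s[135:245,140:290],None,fx=5,fy=5,interpolation=cv2.INTER_CUBIC))
E
```

```text
(no output)
```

View pics/t_mod.png

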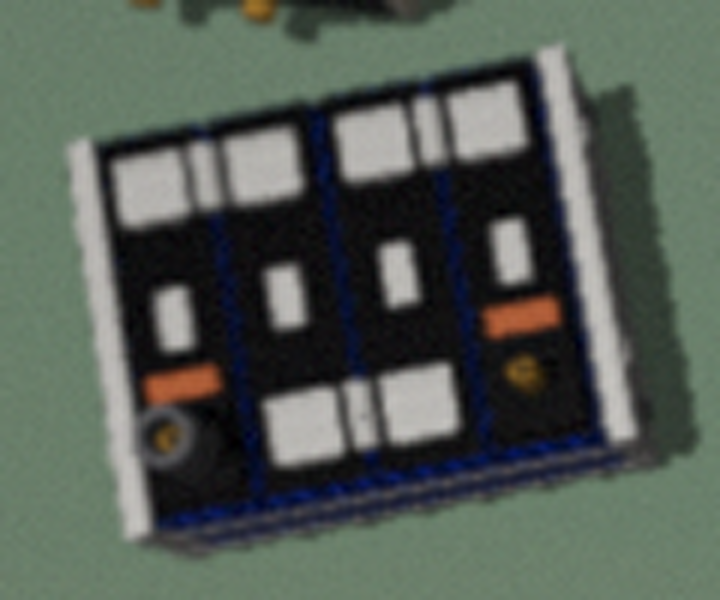

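View pics/t_tins.png

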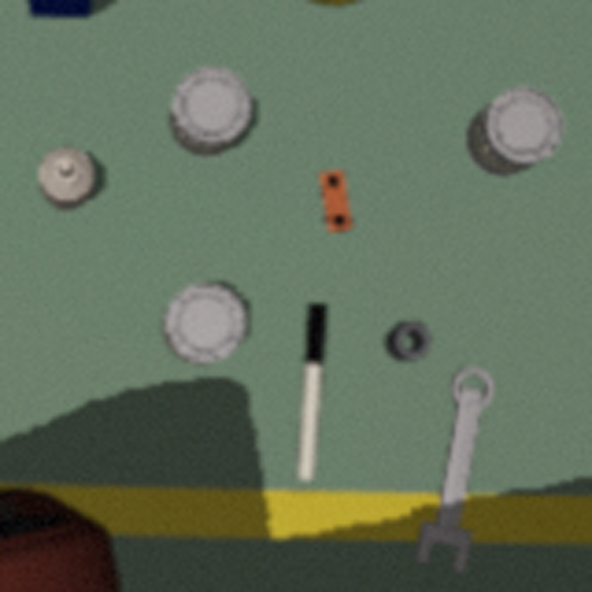

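View pics/s_mod.png

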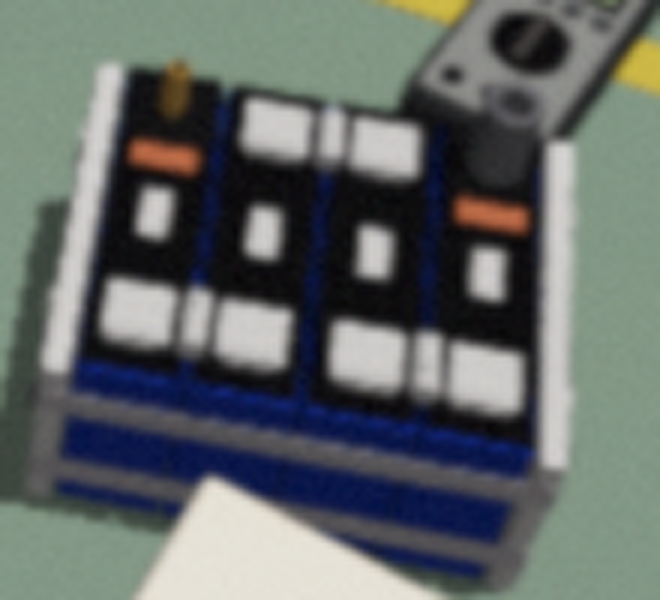

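View pics/s_tins.png

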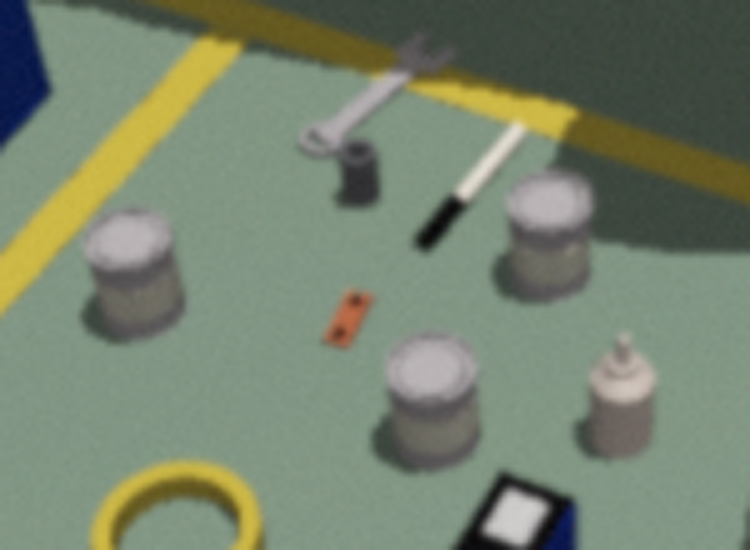

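The enlargements show all items clearly. In the top view the bare post's brass blob is at about (197,192). In the scene view it runs from about (314.7,206) at the tip to (314,214) at the foot. Next I'll make masks and triangulate.

```bash
cat > h.py <<'E'
from plant import robot
import numpy as np, cv2
class Cam:
    def __init__(s,n):
        c=robot.get_calibration(n); f=192/np.tan(np.radians(c["vertical_fov"]/2))
        s.K=np.array([[f,0,c["cx"]],[0,f,c["cy"]],[0,0,1]]); s.d=np.array([c["k1"],0,0,0.])
        s.rv=np.array(c["rvec"]);s.t=np.array(c["tvec"]);s.R=cv2.Rodrigues(s.rv)[0]; s.C=-s.R.T@s.t
    def ray(s,p):
        u=cv2.undistortPoints(np.array([[p]],float),s.K,s.d)[0,0]
        v=s.R.T@np.array([u[0],u[1],1.]); return v/np.linalg.norm(v)
    def plane(s,p,z):
        r=s.ray(p); return s.C+r*(z-s.C[2])/r[2]
    def proj(s,P):
        return cv2.projectPoints(np.array(P,float).reshape(-1,1,3),s.rv,s.t,s.K,s.d)[0].reshape(-1,2)
cams={n:Cam(n) for n in("scene","top")}
def tri(ps,pt):
    A=np.zeros((3,3));b=np.zeros(3);L=[]
    for n,p in(("scene",ps),("top",pt)):
        c=cams[n];r=c.ray(p);M=np.eye(3)-np.outer(r,r);A+=M;b+=M@c.C;L.append((c.C,r))
    X=np.linalg.solve(A,b); n=np.cross(L[0][1],L[1][1]); n/=np.linalg.norm(n)
    return X,abs((L[0][0]-L[1][0])@n)
E
python3 - <<'E'
from h import *
for n in cams: print(n,cams[n].C)
im={n:cv2.imread(f"pics/{n}0.png") for n in cams}
def blobs(m,x0,y0,amin):
    k,l,st,c=cv2.connectedComponentsWithStats(m.astype(np.uint8))
    for i in range(1,k):
        if st[i,4]>=amin: print("   ",np.round(c[i]+[x0,y0],1),st[i]+[x0,y0,0,0,0])
for n,rois in {"top":{"tins":(240,150,410,270),"post":(185,180,212,205),"fit":(125,190,155,220),"slv":(338,230,362,254)},
               "scene":{"tins":(140,160,275,240),"post":(305,200,325,222),"fit":(355,205,380,230),"slv":(200,158,222,182)}}.items():
    for w,(x0,y0,x1,y1) in rois.items():
        I=im[n][y0:y1,x0:x1].astype(int);b,g,r=I[...,0],I[...,1],I[...,2]
        sat=I.max(2)-I.min(2); v=I.max(2)
        if w=="tins": m=(sat<25)&(v>130);a=40
        elif w=="post": m=(r-b>40)&(abs(r-g)<70)&(r>70)&(g>0.5*r);a=4
        else: m=(sat<25)&(v>45)&(v<160);a=10
        print(n,w);blobs(m,x0,y0,a)
print(im["top"][236:249,343:358].max(2))
print(im["scene"][160:180,203:220].max(2))
print(im["scene"][200:220,308:322,2])
E
```

```text
scene [1.22531572 0.29211059 0.97114329]
top [ 0.37173877 -0.02824677  1.23623803]
top tins
    [296.6 177.4] [286 168  21  20 314]
    [381.1 183.1] [372 173  20  21 282]
    [256.8 196.8] [250 190  14  14 146]
    [294.7 236.8] [285 226  21  22 347]
    [323.5 258.9] [321 248   6  22 110]
    [366.5 259.8] [362 249  11  21 118]
top post
    [194.9 183.8] [190 181  13   6  21]
    [196.5 180. ] [195 180   4   1   4]
    [196.5 191.5] [195 190   4   4  16]
top fit
    [126.7 207.4] [125 190   6  30 118]
    [139.  208.3] [130 190  25  30 171]
    [153.8 199.5] [153 196   2   9  11]
top slv
    [349.5 241.5] [338 230  24  24 564]
scene tins
    [147.3 167.9] [140 160  22  24 249]
    [206.8 201.6] [ 140  160  135   80 7598]
    [243.  236.6] [238 233  11   7  56]
    [176.5 237.5] [168 235  18   5  65]
scene post
    [314.1 209. ] [313 205   4   9  26]
    [311.  219.4] [306 218  13   4  22]
scene fit
    [369.1 212.7] [355 205  25  25 321]
scene slv
    [210.7 169.9] [200 158  22  24 506]
[[126 127 127 126 116 112 108 113 109 109 110 121 128 126 127]
 [123 127 126 113  87  71  76  79
[... 2625 characters left out ...]
8  15  32  59  84  98 101  81  63  54  61  66  85]
 [ 18  21  20  38  63  80  89  89  64  32  22  27  29  54]
 [ 18  20  19  38  67  82  90  87  61  28  22  18  21  39]
 [ 17  16  23  40  70  84  90  85  56  28  19  20  21  28]
 [ 18  19  24  42  68  82  91  75  47  24  19  18  14  17]
 [ 16  14  19  34  59  74  76  59  36  24  19  19  21  22]
 [ 21  19  16  23  41  52  54  36  23  19  17  20  17  22]
 [ 15  17  18  20  24  32  26  23  19  20  13  19  21  22]
 [ 20  22  22  20  19  22  21  18  21  18  22  15  16  21]
 [ 43  41  36  31  25  22  22  23  22  17  19  22  19  20]
 [107 104  94  83  62  52  43  41  37  30  23  18  13  14]
 [168 170 158 143 127 117 111 106  89  64  38  17  14  13]]
```

```bash
python3 - <<'E'
from h import *
im={n:cv2.imread(f"pics/{n}0.png").astype(int) for n in cams}
t=im["top"];s=im["scene"]
print((t[...,2]-t[...,0])[184:200,188:206])
print((s[...,2]-s[...,0])[200:218,308:322])
print(t[194:214,128:150].max(2))
# tins in scene
for x0,y0 in((155,174),(215,200),(238,165)):
    print(s[y0:y0+18:1,x0:x0+26].min(2))
E
```

```text
[[-36  -3  29  76 116 116 110 110 109 107 104  89  69  56  44  15   1 -12]
 [-30  -1  23  67 101  97  74  65  57  49  44  31  17   5   3  -3   3  -7]
 [-27  -8   6  28  45  42  24  15   5   3   2  -2  -4  -2  -5  -3  -1  -8]
 [-31 -26  -9  -3   0   2  -2  -3  -5  -3  -5  -3   2   0  -3   0   1  -3]
 [-38 -30  -8   1  -1  -5  -3  -4   5   9   4  -5   3  -2   1  -1   2   0]
 [-37 -27  -7   2  -1  -3   3  13  32  41  31  10  -3   0  -3   1   0  -3]
 [-44 -29  -7   2  -2   2  22  46  56  65  64  32   2   2   0   2   1  -3]
 [-37 -27  -9  -2  -3   9  45  75  60  54  61  43  16   5   0  -1   1  -2]
 [-27 -35 -21  -5   0   9  44  78  75  68  76  48  31   6   1   0   3   0]
 [-26 -37 -22  -9   2  -1  17  47  63  65  61  41  25   8  -3   1  -2   2]
 [-18 -37 -30  -9   0  -2   5  13  35  45  36  32  19   7  -2   2   0  -1]
 [-16 -42 -31  -9   0  -3  -3   0   6  19  26  15   6   1  -2   0   1  -2]
 [-14 -37 -36  -9   0  -1   1  -1  -1  -1   6   3   0  -2  -2  -2  -1   1]
 [-17 -36 -35 -13  -4  -1  -2   1  -3  -2  -1   0  -3  -4   0   0  -1   1]
 [-11 -27 -34 -33 -12  -1   2  -1  -2  -1   1   3 
[... 8213 characters left out ...]
78 173 160
  153 141 107  74  65  59  60  61]
 [130 131 126 135 150 156 163 174 177 179 179 178 179 179 177 179 167 154
  146 133  97  67  62  60  61  61]
 [127 129 124 117 124 138 146 157 168 171 176 176 177 176 173 166 156 146
  130 111  81  66  63  59  62  62]
 [127 129 125 111  97 110 127 137 150 156 161 162 163 160 157 148 138 127
  107  86  70  62  59  60  60  59]
 [130 128 125 110  86  84  99 120 131 125 129 132 132 126 122 119 116 102
   89  81  68  63  61  61  60  62]
 [127 130 127 112  88  77  80  91  91  96 101 103 108 100  90  87  91  85
   88  84  75  64  64  62  63  60]
 [130 126 126 116  92  78  77  80  83  84  83  87  89  85  83  83  82  87
   87  86  85  76  71  69  66  65]]
```

```bash
python3 - <<'E'
from h import *
P={"post_tip":((314.4,206.2),(196.3,191.5)),"fit_top":((370.2,211.7),(137.1,202.3)),"slv_top":((210.8,165.5),(349.8,241.7))}
for k,(a,b) in P.items():
    X,e=tri(a,b); print(k,np.round(X,4),"gap",round(e,4))
im={n:cv2.imread(f"pics/{n}0.png") for n in cams}
def lid(n,x,y,w=14,th=160):
    I=im[n][y-w:y+w,x-w:x+w].min(2); k,l,st,c=cv2.connectedComponentsWithStats((I>th).astype(np.uint8))
    i=l[w,w]; ct=cv2.findContours((l==i).astype(np.uint8),0,1)[0][0]
    return np.array(cv2.fitEllipse(ct)[0])+[x-w,y-w], st[i,2:]
for k,a,b in(("t1",(226,210),(297,178)),("t2",(166,184),(381,183)),("t3",(250,176),(295,237))):
    p,s1=lid("scene",*a);q,s2=lid("top",*b,th=130); X,e=tri(p,q); print(k,np.round(p,1),s1,np.round(q,1),s2,np.round(X,4),round(e,4), np.round(cams["top"].plane(q,.07),4))
print(cams["top"].plane(P["post_tip"][1],.152),cams["scene"].plane(P["post_tip"][0],.152),cams["scene"].plane((313.3,212.7),.122))
print(cams["top"].plane(P["fit_top"][1],.167),cams["scene"].plane(P["fit_top"][0],.167))
print(cams["top"].plane(P["slv_top"][1],.045),cams["scene"].plane(P["slv_top"][0],.045))
for nm,p in(("bottle",(256.8,196.8)),):print(nm,cams["top"].plane(p,.094))
for nm,p in(("mk1",(325.5,233)),("mk2",(322.7,279)),("link",(331,204)),("sp1",(368,254)),("sp2",(359,300))):print(nm,cams["top"].plane(p,.01))
# yaw of module: plates & orange bars in top
I=im["top"].astype(int);m=((I[...,2]-I[...,0]>60)&(I[...,1]<0.65*I[...,2])).astype(np.uint8)
k,l,st,c=cv2.connectedComponentsWithStats(m)
for i in range(1,k):
    if st[i,4]>15 and c[i][0]<230 and c[i][1]>130: print(c[i],st[i,4],cams["top"].plane(c[i],.125))
E
```

```text
post_tip [0.5379 0.1425 0.1508] gap 0.0011
fit_top [0.5049 0.2855 0.1665] gap 0.0003
slv_top [ 0.4289 -0.2601  0.0426] gap 0.0042
t1 [225.  208.2] [ 14  10 104] [296.7 177.3] [ 20  20 275] [ 0.5952 -0.1123  0.0707] 0.0024 [ 0.5948 -0.1113  0.07  ]
t2 [164.7 182.4] [14  8 84] [380.8 183.2] [ 19  19 229] [ 0.5849 -0.3381  0.0707] 0.0026 [ 0.5844 -0.3371  0.07  ]
t3 [248.9 175.2] [14  8 78] [294.8 236.9] [ 21  21 323] [ 0.4368 -0.1098  0.0685] 0.003 [ 0.4362 -0.1083  0.07  ]
[0.53752837 0.14284366 0.152     ] [0.5391514  0.14222724 0.152     ] [0.53792097 0.14205576 0.122     ]
[0.50491    0.28526269 0.167     ] [0.50526871 0.28566342 0.167     ]
[ 0.42788927 -0.25765114  0.045     ] [ 0.4314639  -0.26079556  0.045     ]
bottle [ 0.53628185 -0.00643623  0.094     ]
mk1 [ 0.45203108 -0.19707405  0.01      ]
mk2 [ 0.32659306 -0.1902101   0.01      ]
link [ 0.53309582 -0.21212648  0.01      ]
sp1 [ 0.39683592 -0.314703    0.01      ]
sp2 [ 0.2720933  -0.28956975  0.01      ]
[196.33333333 182.40350877] 57 [0.56512038 0.14815217 0.125     ]
[139.96491228 193.68421053] 57 [0.53249674 0.29166157 0.125     ]
```

The measurements hold up. The post tip is at z=0.151 (expected 0.152), the tin lids at 0.069–0.071 (0.070) and the sleeve top at 0.043 (0.045). The spacing between the two posts is 147 mm (148). The two views disagree on the sleeve by 4 mm in x/y, so I'll squeeze it along x and then along y to centre it in the jaws.

```bash
cat >> h.py <<'E'
def st(msg=""):
    o=robot.observe(); print(msg,"t",round(o["time"],2),"pos",np.round(o["tool_pos"],4),"rot",np.round(o["tcp_rot"],2),"F",np.round(o["ft_force"],2),"w",round(o["gripper_width"],4)); return o
E
python3 - <<'E'
from h import *
print(robot.tip_reach)
x,y=0.4290,-0.2590
robot.move_pose([x,y,0.16],[180,0,90]); st()
robot.set_gripper(0.05); st()
robot.line_to([x,y,0.083],vel=0.12); st()
robot.set_gripper(0.02); st("x-grip")
robot.set_gripper(0.05)
robot.move_pose([x,y,0.083],[180,0,180]); st()
robot.set_gripper(0.02); st("y-grip")
cv2.imwrite("pics/top1.png",robot.grab_frame("top"));cv2.imwrite("pics/scene1.png",robot.grab_frame("scene"))
E
```

```text
0.0726
 t 1.49 pos [ 0.4291 -0.2601  0.1607] rot [1.7996e+02 6.0000e-02 8.9890e+01] F [ 0.35 -0.76 -0.17] w 0.0856
 t 1.93 pos [ 0.429  -0.2592  0.1601] rot [180.     0.    89.97] F [ 0.72 -0.35  0.43] w 0.0503
 t 2.73 pos [ 0.4293 -0.2593  0.0837] rot [1.7997e+02 3.0000e-02 9.0000e+01] F [-0.24  0.3   0.23] w 0.0502
x-grip t 3.07 pos [ 0.4296 -0.2596  0.0842] rot [1.7992e+02 8.0000e-02 9.0000e+01] F [0.25 0.46 5.66] w 0.0255
 t 4.83 pos [ 0.429 -0.259  0.083] rot [ 1.8000e+02 -1.0000e-02  1.7993e+02] F [-0.09 -0.58  0.32] w 0.0501
y-grip t 5.17 pos [ 0.4292 -0.2591  0.0832] rot [-1.7998e+02  2.0000e-02  1.7999e+02] F [-0.23  1.9   2.02] w 0.0252
```

```bash
python3 - <<'E'
from h import *
robot.line_to([0.429,-0.259,0.265],vel=0.25)
robot.move_pose([0.538,0.1425,0.265],[180,0,180]); robot.pause(0.2); st()
t=robot.grab_frame("top");s=robot.grab_frame("scene")
cv2.imwrite("pics/top2.png",t);cv2.imwrite("pics/scene2.png",s)
a=cv2.resize(s[150:230,270:370],None,fx=4,fy=4,interpolation=cv2.INTER_CUBIC)
b=cv2.resize(t[150:230,150:250],None,fx=4,fy=4,interpolation=cv2.INTER_CUBIC)
cv2.imwrite("pics/c2.png",np.hstack([a,b]))
E
```

```text
t 7.88 pos [0.5382 0.1416 0.265 ] rot [-1.8000e+02  1.0000e-02  1.7992e+02] F [ 0.56 -0.6  -0.5 ] w 0.0255
```

View pics/c2.png

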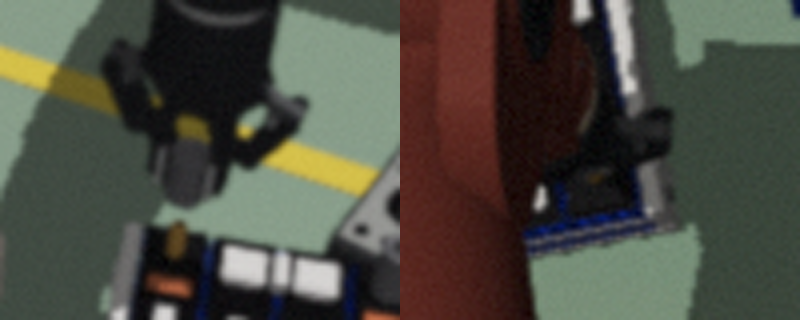

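```bash
python3 - <<'E'
from h import *
c=cams["scene"]
p=(0.5382,0.1416)
print(c.proj([[*p,z] for z in(.152,.182,.2045,.227)]), c.proj([[.538,.1425,.152],[.538,.1425,.122]]))
s=cv2.imread("pics/scene2.png"); print(s[184:208,306:328].max(2))
E
```

```text
[[314.30224749 205.88577437]
 [315.5423876  198.76758444]
 [316.50806007 193.22787175]
 [317.50593689 187.50624332]] [[314.63548956 205.9440921 ]
 [313.43950365 212.77298758]]
[[ 59  36  22  13  17  18  19  21  45  65  75  75  81  86  90  89  61  28
   19  18  17  18]
 [ 68  45  26  22  22  23  24  28  44  56  57  62  62  61  71  75  54  24
   21  19  18  20]
 [ 67  47  28  31  38  39  31  40  49  51  54  54  54  53  55  54  39  23
   19  19  19  18]
 [ 69  49  32  43  59  52  38  45  52  51  51  54  52  50  51  49  35  25
   21  15  19  19]
 [ 69  44  34  53  69  52  37  43  49  51  52  52  51  52  47  46  35  24
   18  17  16  20]
 [ 65  43  35  57  71  47  36  40  51  53  53  54  52  51  48  44  34  25
   20  21  20  23]
 [ 63  39  40  63  68  45  35  45  51  51  53  52  53  55  50  44  37  28
   20  19  19  36]
 [ 58  37  40  64  63  45  38  43  46  51  54  56  55  55  51  48  53  44
   28  22  27  60]
 [ 60  42  45  65  58  40  38  44  46  48  52  53  52  52  50  55  65  58
   36  23  41  86]
 [ 70  58  59  68  53  35  37  45  46  49  51  51  52  49  47  58  70  61
   35  20  51
[... 608 characters left out ...]
4  57  60  76 103 117 135 143
  150 155 156 156]
 [ 75  76  76  80 105 131 124 105  91  78  68  75  87 111 136 150 153 157
  158 157 159 157]
 [ 75  75  77  94 129 149 152 144 134 124 112 115 128 143 154 157 159 158
  160 159 156 158]
 [ 75  78  83 109 141 156 155 152 153 148 148 147 152 155 157 159 156 161
  158 157 156 157]
 [ 78  80 100 133 148 157 154 145 137 139 148 155 157 157 159 157 158 158
  157 158 158 161]
 [ 72  76 104 129 142 141 135 113  90  94 127 150 157 157 160 157 157 159
  157 157 159 160]
 [ 60  51  65  83  97 100  91  88  76  78 104 139 152 154 156 155 157 157
  158 158 157 159]
 [ 47  24  24  33  44  51  65  81  90  90  91 111 128 131 133 139 153 156
  156 156 157 156]]
```

The scene view shows the held sleeve above the post. Its axis projects within about 0.5 px of the prediction from the robot pose, and so does the post tip at (314.4,206). The arm hides the post in the top view. Next comes a guarded descent.

```bash
python3 - <<'E'
from h import *
p=np.array([0.538,0.1425])
robot.line_to([*p,0.242],vel=0.06); robot.pause(0.15); st()
hit=robot.line_to([*p,0.222],vel=0.025,guard=6); o=st(f"hit {hit}")
E
```

```text
t 8.66 pos [0.5382 0.1425 0.2424] rot [-1.8000e+02  3.0000e-02 -1.7999e+02] F [ 0.63 -0.93  1.04] w 0.0252
hit False t 9.61 pos [0.5381 0.1425 0.2222] rot [ 1.8e+02  2.0e-02 -1.8e+02] F [-0.12 -0.21 -0.45] w 0.0256
```

```bash
python3 - <<'E'
from h import *
p=np.array([0.538,0.1425])
hit=robot.line_to([*p,0.2005],vel=0.025,guard=8); o=st(f"hit {hit}"); robot.pause(0.1); st()
s=robot.grab_frame("scene");cv2.imwrite("pics/c3.png",cv2.resize(s[150:230,270:370],None,fx=5,fy=5,interpolation=cv2.INTER_CUBIC))
E
```

```text
hit True t 10.27 pos [0.5379 0.1425 0.2052] rot [-180.   -0.  180.] F [-0.5  -0.38  4.86] w 0.0255
 t 10.37 pos [0.5379 0.1425 0.2052] rot [ 1.8e+02 -1.0e-02 -1.8e+02] F [-0.95  0.74  5.06] w 0.0251
```

View pics/c3.png

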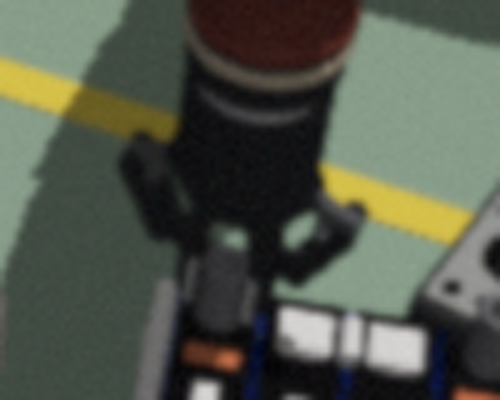

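Contact came at TCP z 0.205, which is 0.122 + 0.083, so the sleeve is at the bottom. I'll release it, back off and check.

```bash
python3 - <<'E'
from h import *
p=np.array([0.538,0.1425])
robot.set_gripper(0.05); robot.pause(0.1)
robot.line_to([*p,0.27],vel=0.15); st()
# toward tin t3, clears views
x,y=0.4365,-0.109
robot.set_gripper(0.085)
robot.move_pose([x,y,0.2],[180,0,165]); st()
t=robot.grab_frame("top");s=robot.grab_frame("scene")
cv2.imwrite("pics/top4.png",t);cv2.imwrite("pics/scene4.png",s)
a=cv2.resize(s[170:250,270:370],None,fx=4,fy=4,interpolation=cv2.INTER_CUBIC)
b=cv2.resize(t[150:230,150:250],None,fx=4,fy=4,interpolation=cv2.INTER_CUBIC)
cv2.imwrite("pics/c4.png",np.hstack([a,b]))
print(t[180:205,185:207].max(2))
E
```

```text
t 11.46 pos [0.538  0.1425 0.2693] rot [-1.8e+02 -1.0e-01  1.8e+02] F [-0.06  0.17 -0.12] w 0.0501
 t 12.98 pos [ 0.437  -0.1086  0.2005] rot [1.7999e+02 5.0000e-02 1.6504e+02] F [-0.08 -0.41  0.12] w 0.0853
[[ 31  45  42  26  19  23  36  47  58  70  82 102 114 137 151 159 154 115
   49  20  32  71]
 [ 25  40  46  46  28  48  97 110 132 154 158 158 165 169 177 177 173 142
   67  15  26  62]
 [ 18  33  49  62  31  78 143 161 172 174 176 178 179 179 175 176 179 153
   71  21  30  57]
 [ 15  31  49  50  21  62 126 172 179 179 177 179 179 177 171 166 163 139
   69  22  26  52]
 [ 22  34  55  46  25  52 119 171 175 169 165 165 160 151 129 106  93  71
   39  19  16  43]
 [ 21  30  49  39  20  48 106 153 151 123 117 106  94  79  57  42  23  23
   23  19   9  33]
 [ 19  29  40  33  24  27  56  82  96  88  94  88  86  75  49  28  23  21
   25  14  19  36]
 [ 19  23  34  42  45  26  40  65  87  90  77  83  86  96  80  46  19  10
   11  18  15  28]
 [ 18  22  33  41  44  34  55  84  83  59  47  46  60  78  91  74  36  14
   10  14  13  17]
 [ 19  21  33  48  38  41  74  81  58  36  42  60  70  
[... 733 characters left out ...]
2  33  32  31  30  32  23  21
   24  20  22  21]
 [170  79  17  23  40  49  51  32  19  21  25  23  31  29  25  24  26  24
   18  24  22  23]
 [173  92  29  23  29  52  59  38  26  20  23  24  25  25  21  23  23  19
   25  24  23  15]
 [171 101  36  23  33  53  53  30  18  22  21  21  21  20  20  23  21  19
   23  16  20  18]
 [137  77  30  19  44  62  45  24  22  23  18  19  21  20  20  20  15  14
   12  20  16  18]
 [ 72  34  20  23  34  49  33  23  20  20  22  15  12  16  13  17  18  21
   23  36  53  43]
 [ 23  20  17  22  28  39  37  28  17  19  15  12  21  33  42  51  47  39
   41  64  93  81]
 [ 16  20  23  19  26  39  43  45  34  39  52  46  45  65  77  92  83  65
   52  54  71  71]]
```

View pics/c4.png

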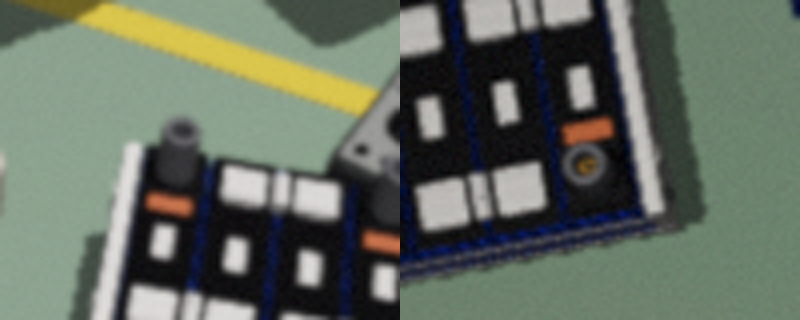

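View pics/top4.png

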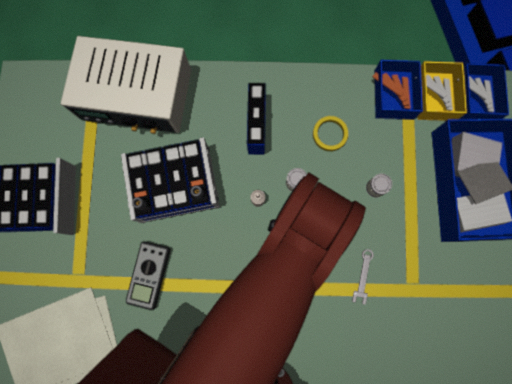

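The sleeve stands on the bare post just like the fitted one. Its ring is centred at about (196,190.6) in the top view with brass visible inside, and at about (314.7,202) in the scene view. I'll check those numbers and then weigh the first tin.

```bash
cat >> h.py <<'E'
TINS={"t1":(0.595,-0.1115),"t2":(0.5845,-0.3375),"t3":(0.4365,-0.109)}
def weigh(n,yaw=90,zg=0.100):
    x,y=TINS[n]
    robot.set_gripper(0.085)
    robot.move_pose([x,y,0.19],[180,0,yaw])
    robot.line_to([x,y,zg],vel=0.15); robot.pause(0.1)
    f0=np.mean([(robot.pause(0.03),robot.observe()["ft_force"])[1] for _ in range(5)],0)
    robot.set_gripper(0.03); st("grip "+n)
    robot.line_to([x,y,zg+0.045],vel=0.1); robot.pause(0.3)
    f=np.mean([(robot.pause(0.04),robot.observe()["ft_force"])[1] for _ in range(12)],0)
    st(); print(n,"dF",np.round(f-f0,2),"mass",round((f0-f)[2]/9.81,3)); return (f0-f)[2]/9.81
def putback(n,zg=0.100):
    x,y=TINS[n]
    robot.line_to([x,y,zg+0.006],vel=0.1)
    hit=robot.line_to([x,y,zg-0.001],vel=0.02,guard=5); st(f"down {hit}")
    robot.set_gripper(0.085); robot.line_to([x,y,0.19],vel=0.2)
E
python3 - <<'E'
from h import *
X,e=tri((314.7,202.2),(196.0,190.7)); print("sleeve top",X,e, cams["scene"].proj([.538,.1425,.167]),cams["top"].proj([.538,.1425,.167]))
weigh("t3")
E
```

```text
sleeve top [0.53736739 0.14107675 0.16653187] 0.000641039301153711 [[315.25254686 202.4223923 ]] [[195.53192861 190.36407612]]
grip t3 t 15.89 pos [ 0.4368 -0.1091  0.1005] rot [1.7995e+02 2.0000e-02 9.0000e+01] F [-0.38  0.17  4.35] w 0.0546
 t 17.29 pos [ 0.4365 -0.109   0.145 ] rot [180.   0.  90.] F [-0.37  0.3  -1.63] w 0.0551
t3 dF [ 0.05 -0.05 -2.36] mass 0.241
```

The sleeve top is at z=0.1665 (0.167 when home), and the views agree within 1 mm. Tin t3 weighs 0.24 kg. I'll put it back and lift the next one.

```bash
python3 - <<'E'
from h import *
putback("t3"); m=weigh("t1")
E
```

```text
down True t 18.19 pos [ 0.437  -0.1093  0.1005] rot [1.7993e+02 5.0000e-02 9.0000e+01] F [-0.91  0.42  5.24] w 0.0548
grip t1 t 21.52 pos [ 0.595  -0.1116  0.1005] rot [-1.8e+02  2.0e-02  9.0e+01] F [-3.52 -0.17  5.57] w 0.0552
 t 22.92 pos [ 0.595  -0.1115  0.145 ] rot [180.   0.  90.] F [-0.26 -0.13 -5.96] w 0.0545
t1 dF [-0.24 -0.28 -6.04] mass 0.616
```

```bash
python3 - <<'E'
from h import *
putback("t1"); m=weigh("t2"); 
cv2.imwrite("pics/scene5.png",robot.grab_frame("scene"))
E
```

```text
down True t 23.82 pos [ 0.5955 -0.1117  0.1005] rot [1.7992e+02 4.0000e-02 9.0000e+01] F [-0.44  0.46  6.19] w 0.055
grip t2 t 27.36 pos [ 0.5847 -0.3377  0.1005] rot [1.7996e+02 3.0000e-02 9.0000e+01] F [0.76 0.4  2.57] w 0.0548
 t 28.76 pos [ 0.5845 -0.3375  0.145 ] rot [180.   0.  90.] F [ 0.95 -0.51 -3.12] w 0.0552
t2 dF [ 0.42  0.25 -3.36] mass 0.342
```

View pics/scene5.png

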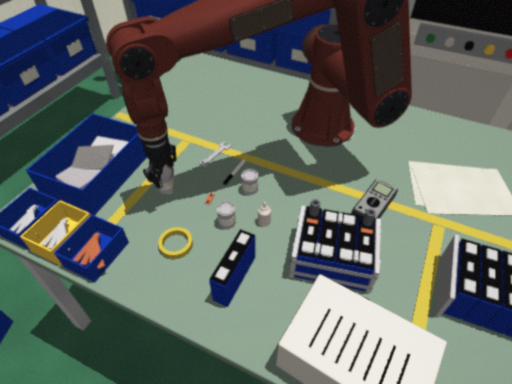

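The picture shows t2 held up at about (166,180). The other tins stand at (226,213) and (250,180), and the sleeve is on the post at (314,208). The masses come out at 0.24 (t3), 0.62 (t1) and 0.34 kg (t2), so t1 is the full one.

```bash
python3 - <<'E'
from h import *
putback("t2"); m=weigh("t1")
x,y=TINS["t1"]
robot.line_to([x,y,0.30],vel=0.12); robot.pause(0.6); o=st("hold"); print(np.round(o["qvel"],2))
t=robot.grab_frame("top");s=robot.grab_frame("scene")
cv2.imwrite("pics/top6.png",t);cv2.imwrite("pics/scene6.png",s)
cv2.imwrite("pics/c6.png",cv2.resize(s[90:250,140:340],None,fx=4,fy=3.7,interpolation=cv2.INTER_CUBIC))
E
```

```text
down True t 29.71 pos [ 0.585  -0.3379  0.1005] rot [1.7993e+02 7.0000e-02 9.0000e+01] F [-0.43  0.49  4.16] w 0.0547
grip t1 t 33.24 pos [ 0.5955 -0.1116  0.1006] rot [1.7993e+02 1.0000e-02 9.0010e+01] F [1.47 1.   3.92] w 0.0545
 t 34.64 pos [ 0.595  -0.1115  0.145 ] rot [180.   0.  90.] F [ 0.06 -1.28 -6.35] w 0.0553
t1 dF [-0.26 -0.13 -6.06] mass 0.618
hold t 36.68 pos [ 0.595  -0.1115  0.3   ] rot [-180.    0.   90.] F [ 0.42  0.12 -5.88] w 0.0546
[-0.01  0.01  0.01  0.08 -0.03  0.04]
```

View pics/c6.png

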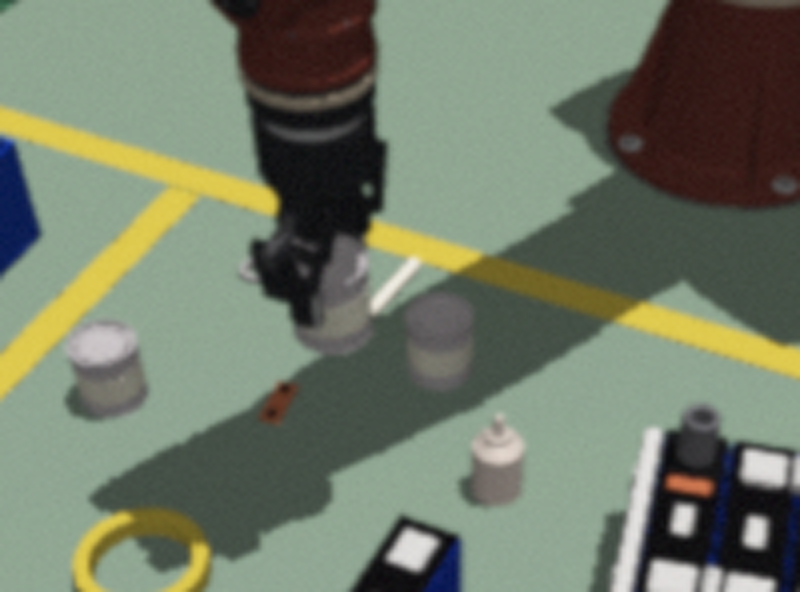

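View pics/top6.png

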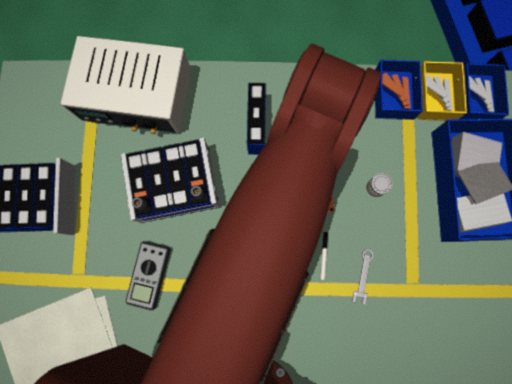

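The close-up shows the full tin hanging upright and clear of everything. The two light tins stand at their old pixels, t2 near (380,184) in the top view and t3 near (250,180) in the scene view. The sleeve is on the post at (315,205), and the bystanders in view have not moved. I'll hand the job in.

```bash
python3 - <<'E'
from h import *
robot.job_done(); st()
E
```

```text
the job is handed in; nothing more can be done
the job is handed in; nothing more can be done
```

The job is handed in at about 37 s of the 72 s allowed: the sleeve is home on the bare post and the full tin is being held up in the gripper. No verdict was reported.

- **Sleeve:** I centred it by gripping it along x and then y, and it went over the post without any force. It touched bottom at TCP z 0.205 m, as predicted. After I let go, two views put its top at z 0.1665 m (0.167 when home), within 1.5 mm of the measured post axis.
- **Weights:** by the wrist force the tins weigh about 0.62, 0.34 and 0.24 kg. The 0.62 kg tin at (0.595, -0.11) is the full one, and a second lift gave the same figure.
- **Other two tins:** I set them back where they were. In the last pictures they stand upright at their old pixels.
- **Final hold:** the tin is upright and still, with its underside about 20 cm above the bench by the arm's pose, and it touches nothing.

**Disagreements and gaps:**
- The two cameras differed by about 4 mm on the sleeve's first position, and their rays missed by 2.5–3 mm on the tins. Centring the sleeve in the jaws made up for the first.
- The gripper read 1–2 mm less than the nominal diameters of the sleeve and tins.
- In the last top picture the arm hides the 0.24 kg tin, the bottle and the tape roll, so I checked those in the scene view only.

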